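# Return a two-slide carrier to a pile of unknown height

### The arm

A 6-joint arm with a two-finger parallel gripper is mounted at the origin on a cart in front of the work surface, level with it; the furniture and walls round the work are solid. World frame = base frame: x ahead of the robot, y to its left, z up, the work surface at z = 0. Lengths are in m, angles in rad, forces in N, time in s.
With the tool pointing down it reaches from about 0.4 to 0.825 m from the base axis. Payload 7 kg.
Tool frame: the origin (TCP) lies on the mounting face of the last link; the fingertips stand arm.tcp_to_tips ahead of it and the grasp point (between the pads) lies 159 mm ahead of it (arm.tcp_to_tips is the distance from the TCP to the fingertips, in m); z points along the fingers, y is the direction in which the jaws open and shut (so a half turn about z gives the same grasp; the last joint's range is limited). The gripper opens to 88 mm and grips with 3 to 60 N. Pads are 19 mm wide; open, the fingers measure 130 mm over their backs; the gripper's body (78 mm by 193 mm) begins 47 mm behind the grasp point.
Start: joints at [-1.017, 0.359, 0.012, 0, -1.224, -0.288], TCP at [0.177, -0.651, 0.405] pointing down, gripper open.
Joint ranges: [-3.07, 3.07], [-1.43, 2.12], [-1.02, 1.25], [-3.03, 1.67], [-3.05, -0], [-3.03, 3.03]. Speed limits (rad/s): [2.39, 2.39, 3.01, 3.14, 3.14, 3.14].

### API

Orientations are given as [roll, pitch, yaw] about the fixed x, y, z axes, in that order (R = Rz(yaw) Ry(pitch) Rx(roll)).
In Python, from station import arm, cams, job_done, finder gives the robot as it stands.
- The arm moves only by the tool play_rows, never from a script. Its argument "targets" is a list that holds one entry, the list of rows, each a list of 4 numbers: the shift along the tool's x, y, z in m, then the turn about the tool's z in degrees. A call has 1 to 5 rows; each row is the pose to reach, as a shift and turn from the pose commanded when the call began, along the tool's axes at that moment; what a row does not reach only later rows make up. A row lasts 1/8 s, in which the tool goes at most 62.5 mm and 10.7 degrees, less where a joint would pass 70% of its speed; a pose out of reach is approached as far as the arm can. A call with a gripper value outside its range is refused whole. "grip" is the closure in counts, from 0 (fully open) to 255 (shut), set as the call begins (left out, the last holds). The fingers move at their own pace and stop on an object; "newtons" is the grip in N (left out, the last holds). Time passes only in rows, so rows that repeat a pose let the fingers close. It gives the time, the measured TCP pose, the force and the opening at its end, in the units of the state.
- arm.get_state(): the state, without advancing time (a new reading comes with each control period).
- cams.grab_frame(name): name is "scene" or "side" or "wrist"; returns (picture, depth): 480x640x3 uint8, red, green, blue; 480x640 float32, m along the optical axis (not along the pixel's ray), 0 where there is no reading.
- cams.camera_params(name): a dict with "intrinsics" (3x3 intrinsics, pixels), "position" and "attitude" of the camera in the world. Camera axes: x right, y down, z forward; pixel columns grow to the right and rows downward; lengths in m; the calibration is good to about 2 mm. A picture is of the moment at which its call begins: read the wrist's pose just before it. camera_params takes no time and is no camera call; for the wrist camera it gives the pose at the moment of the call.
- job_done(): hands the job in, once; it reports no verdict.
Trained networks look in the newest picture that a camera, given by its name, has taken for a name from the list of things; names that differ only in an ending like _2 or _b are one class to them, and where a whole thing is asked for, a point or a joint stands for the part that bears it (a point fixed in the world has none). Each returns a list of dicts, best first, with "score" (0 to 1); they miss things now and then, are a little off and sometimes report something else, mostly with a low value. They report only what shows in the picture. A call takes as long as a camera call. They do not tell look-alikes from the thing itself.
- finder.find_in(camera, query): "xyz" ([x, y, z] in m, in world coordinates, good to about 4 mm: the middle of the surface that is visible of it).
- finder.masks_of(camera, query): "mask" (480x640 bool, what is visible of it).
The state is a dict: "t": time; "q": joint angles; "qd": joint speeds; "joint_efforts": joint torques, N m; "eef_pos": TCP position; "ee_rot": TCP orientation; "force": force on the tool from outside, world axes, zero at the start; "moment": the same for the moment, N m; "width": finger opening in m.
Only numpy, scipy, OpenCV 4.12 (cv2) and the standard library are available. Lean on these libraries where they do the work, as an engineer would, in place of code of your own. Each camera call takes 0.05 s, during which the arm holds its last target. There are 200 camera calls.

### The job

Put the loose two-slide carrier (the wider of the two flat grey carriers lying on the bench) away on top of the pile of the same carriers in the metal caddy, squarely and flat, lined up with the pile. Nobody knows how high the pile stands today, so lower the carrier gently until you feel it rest on the pile and only then let go: it must not be dropped or pressed hard onto the glass slides. Leave the narrow single-slide carrier where it lies.

Things in the scene. Friction and masses are not known exactly. Their poses are not given: they have to be found in the camera images.
- carrier_centre (a point): Centre (half-way up) of the loose two-slide carrier: flat grey plastic plate 58 mm wide (its x axis), 100 mm long (y) and 14 mm thick (z up), about 70 g, two glass slides side by side in its top. It starts flat on the bench. Grip it across the 58 mm width at mid-length, fingertips a few mm above its underside so that they do not reach below it.
- carrier: The same two-slide carrier, its origin at the centre of its underside (7 mm below the centre point); axes as for the point. Either way round in the caddy is good.
- caddy: Fixed low open aluminium box 78 (x) by 120 (y) mm, rim 30 mm high, feet at its y ends. Origin on the bench under its centre, z up. In it, centred, stands a rigid pile of two-slide carriers, 58 mm width along x, 100 mm length along y. A lift floor inside is set differently each day: the flat top of the pile is 38 to 68 mm above the bench, not told by this pose.
- narrow_carrier_centre (a point): Centre (half-way up) of the narrow single-slide carrier, 34 mm wide (x), 100 mm long (y), 14 mm thick, with one glass slide, loose on the bench. Not to be disturbed. The two carriers may lie in each other's place.
Things that resemble listed ones, but are neither listed nor needed, are in the scene too. What is shaped like the carrier but orange is not meant.

How it is judged:
By the outcome, as a careful person would: the job done as asked, in the order asked, and still so for the second after the job is handed in, with the robot touching nothing.
It also fails if it takes over 40 s, if anything falls off the work surface, if the arm or the gripper's body presses on something with over 40 N, if the wrist force passes 120 N, or if a joint passes its speed limit or range.

## Working session

There is one attempt and no reset: what is moved stays moved. The work goes in short steps, Python scripts to look and compute and a tool call to move; the robot and the scene stay as the last step left them, time stands still between calls to the robot, and variables do not carry over. Pictures are saved under pics/ and viewed, about 8 in all and at most 12, crops included, and the job is handed in when it is done.

Besides the shell and the picture viewer there is one more tool, called as name(argument=value, ...) on one line, values as JSON. play_rows: Moves the arm, as the interface text tells. Its arguments: {"type":"object","properties":{"targets":{"type":"array","items":{"type":"array","items":{"type":"array","items":{"type":"number"}}}},"grip":{"type":"number"},"newtons":{"type":"number"}},"required":["targets"]}

```bash
mkdir -p pics; ls
cat > h.py <<'E'
import numpy as np, cv2
from station import arm, cams, job_done, finder
from scipy.spatial.transform import Rotation as R
def rot(a):
    a=np.array(a,float)
    if a.shape==(3,3): return a
    return R.from_euler('xyz',a).as_matrix() if a.size==3 else R.from_quat(a).as_matrix()
def cloud(name):
    p=cams.camera_params(name); im,d=cams.grab_frame(name)
    K=np.array(p['intrinsics']); v,u=np.mgrid[:480,:640]
    c=np.dstack([(u-K[0,2])/K[0,0]*d,(v-K[1,2])/K[1,1]*d,d])
    w=c@rot(p['attitude']).T+np.array(p['position']); w[d==0]=np.nan
    return im,w
def save(n,im): cv2.imwrite('pics/'+n,im[:,:,::-1])
E
python3 - <<'E'
from h import *
s=arm.get_state(); print(s, arm.tcp_to_tips)
print(cams.camera_params('scene'))
ims=[]
for c in ['scene','side']:
    im,w=cloud(c); save(c+'0.png',im)
    for q in ['carrier','caddy','narrow_carrier_centre']:
        print(c,q,[(np.round(f['xyz'],3).tolist(),round(f['score'],2)) for f in finder.find_in(c,q)])
E
```

```text
pics
{'t': 0.0, 'q': array([-1.01692549e+00,  3.59365351e-01,  1.10388868e-02, -3.80737004e-04,
       -1.22415006e+00, -2.88099441e-01]), 'qd': array([ 0.00018409,  0.00061701, -0.00023025, -0.00164759, -0.00068097,
        0.00022623]), 'joint_efforts': array([ 2.75812827e-04, -5.82719886e+01,  2.93051594e+01,  6.99706793e+00,
        7.03178113e-03, -9.70552696e-05]), 'eef_pos': array([ 0.17723063, -0.65108939,  0.40372218]), 'ee_rot': array([ 3.1398800e+00, -1.3427813e-04, -2.8759508e+00]), 'force': array([-0.1097378 ,  0.252405  ,  0.66452232]), 'moment': array([ 0.01657551, -0.00539889,  0.0167024 ]), 'width': 0.08756174217458423} 0.1781
{'intrinsics': array([[556.21709997,   0.        , 317.82270457],
       [  0.        , 556.21709997, 239.92709791],
       [  0.        ,   0.        ,   1.        ]]), 'position': array([-0.23964176,  0.36051875,  1.02874925]), 'attitude': array([-2.41597111, -0.01168589, -2.02683749])}
scene carrier []
scene caddy [([0.478, 0.265, 0.034], 0.83)]
scene narrow_carrier_centre [([0.456, 0.04, 0.019], 0.78)]
side carrier [([0.438, -0.168, 0.014], 0.96), ([0.624, -0.369, 0.013], 0.62)]
side caddy [([0.5, 0.293, 0.035], 0.88), ([0.458, 0.044, 0.012], 0.5)]
side narrow_carrier_centre [([0.458, 0.046, 0.011], 0.6)]
```

View pics/scene0.png

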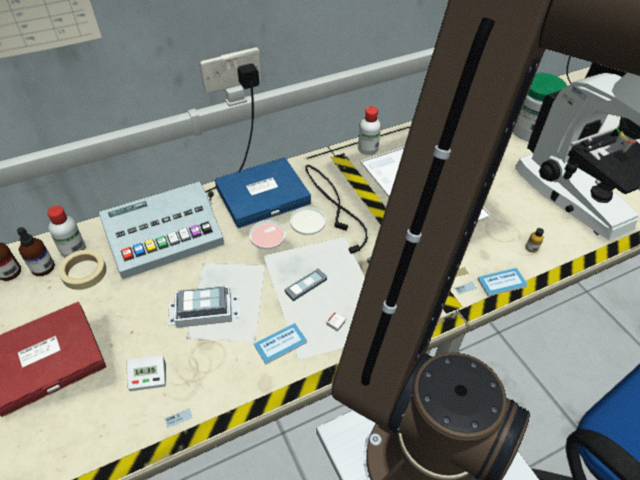

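View pics/side0.png

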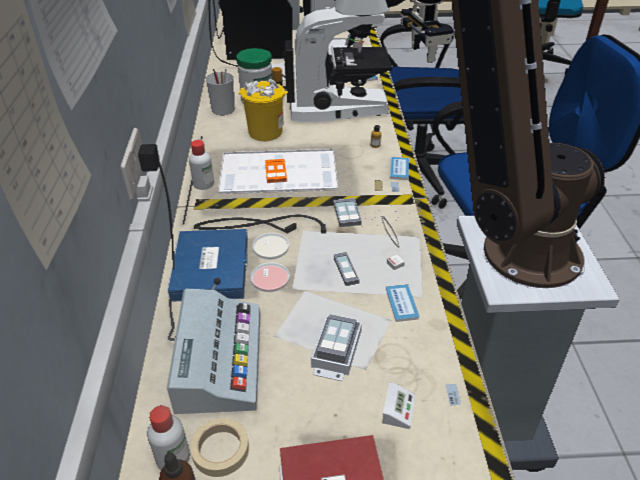

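The scene view shows the caddy with its pile at (205,305) and the narrow carrier at (305,285), with the wide carrier hidden by the arm. The side view shows the wide carrier at (346,212), narrow at (346,268), caddy at (337,340), and the orange look-alike at (275,170).

```bash
cat >> h.py <<'E'
def rect(w,c,r,z0,z1):
    m=(np.hypot(w[...,0]-c[0],w[...,1]-c[1])<r)&(w[...,2]>z0)&(w[...,2]<z1)
    m=cv2.morphologyEx(m.astype(np.uint8),cv2.MORPH_OPEN,np.ones((3,3)))
    n,l,st,_=cv2.connectedComponentsWithStats(m)
    if n<2: return None
    m=l==1+np.argmax(st[1:,4]); p=w[m]
    (cx,cy),(a,b),ang=cv2.minAreaRect((p[:,:2]*1000).astype(np.float32))
    if a>b: ang+=90; a,b=b,a   # ang = direction of short side
    return dict(c=(round(cx,1),round(cy,1)),size=(round(a,1),round(b,1)),short_deg=round((ang+90)%180-90,1),z=np.round(np.percentile(p[:,2],[10,50,90])*1000,1).tolist(),n=int(m.sum()))
E
python3 - <<'E'
from h import *
im,w=cloud('side')
print('carrier',rect(w,(.438,-.168),.08,.007,.03)); print('caddy/pile',rect(w,(.49,.28),.09,.034,.09)); print('narrow',rect(w,(.458,.044),.08,.007,.03))
im,w=cloud('scene')
print('pile',rect(w,(.49,.28),.09,.034,.09)); print('caddy',rect(w,(.49,.28),.1,.02,.09)); print('narrow',rect(w,(.458,.044),.08,.007,.03))
p=cams.camera_params('wrist');s=arm.get_state();T=rot(s['ee_rot'])
print('wrist cam in tool',T.T@(p['position']-s['eef_pos']),T.T@rot(p['attitude']))
print(T)
E
```

```text
carrier {'c': (439.9, -178.8), 'size': (58.6, 109.2), 'short_deg': 4.1, 'z': [9.3, 12.0, 14.7], 'n': 532}
caddy/pile {'c': (497.8, 268.5), 'size': (58.5, 104.4), 'short_deg': -18.2, 'z': [40.5, 43.3, 45.8], 'n': 1190}
narrow {'c': (460.7, 35.8), 'size': (36.2, 106.3), 'short_deg': 11.7, 'z': [9.2, 12.4, 15.1], 'n': 460}
pile {'c': (497.4, 267.5), 'size': (63.8, 100.3), 'short_deg': -18.6, 'z': [40.1, 43.5, 46.1], 'n': 1148}
caddy {'c': (496.5, 268.7), 'size': (80.3, 118.9), 'short_deg': -17.4, 'z': [26.1, 42.4, 45.8], 'n': 1585}
narrow {'c': (460.2, 35.7), 'size': (37.6, 103.3), 'short_deg': 13.5, 'z': [9.8, 12.8, 15.4], 'n': 568}
wrist cam in tool [ 0.07917958 -0.00096425  0.02060037] [[ 4.94695446e-04 -9.57308326e-01 -2.89068373e-01]
 [ 9.99999876e-01  4.58390510e-04  1.93291062e-04]
 [-5.25329440e-05 -2.89068433e-01  9.57308434e-01]]
[[-9.64883819e-01 -2.62677015e-01  4.41422321e-05]
 [-2.62677011e-01  9.64883818e-01  7.12625195e-05]
 [-6.13111513e-05  5.71649024e-05 -9.99999996e-01]]
```

play_rows(targets=[[[-0.038,0.039,0,-8],[-0.076,0.078,0,-16],[-0.114,0.117,0,-24],[-0.152,0.156,0,-32],[-0.19,0.194,0,-40]]], grip=0)

```text
t: 1.12
eef_pos: [0.3102, -0.4126, 0.4049]
ee_rot: [-3.141, 0.0, -2.173]
force: [1.3, -0.1, 0.1]
width: 0.0877
```

```bash
cat > go.py <<'E'
# tool-frame shift/turn to reach TCP (x,y,z mm) with tool y along `deg` (mod 180)
import sys; from h import *
s=arm.get_state();T=rot(s['ee_rot']);a=list(map(float,sys.argv[1:]))
print('t',s['t'],'tcp',np.round(s['eef_pos'],4),'yaw',round(np.degrees(s['ee_rot'][2]),2),'q',np.round(s['q'],2),'F',np.round(s['force'],2),'w',round(s['width'],4))
yd=np.degrees(np.arctan2(T[1,1],T[0,1])); t=yd-a[3]
print('shift',np.round(T.T@(np.array(a[:3])/1000-s['eef_pos']),4),'turn',round((t+90)%180-90,2))
E
python3 go.py 440 -179 400 4.1
```

```text
t 1.125 tcp [ 0.3102 -0.4126  0.4049] yaw -124.52 q [-0.55  0.1  -0.33  0.   -1.14 -0.06] F [ 1.32 -0.11  0.1 ] w 0.0877
shift [-0.2661  0.0254  0.0049] turn -38.62
```

play_rows(targets=[[[-0.053,0.005,0.01,-8],[-0.106,0.01,0.02,-16],[-0.16,0.015,0.03,-24],[-0.213,0.02,0.04,-31],[-0.266,0.025,0.055,-38.6]]])

```text
t: 1.75
eef_pos: [0.4415, -0.1798, 0.3501]
ee_rot: [-3.14, -0.0, -1.499]
force: [0.3, 0.1, 0.0]
width: 0.0878
```

play_rows(targets=[[[0,0,0,0],[0,0,0,0]]])

```text
t: 2.0
eef_pos: [0.4409, -0.1812, 0.3498]
ee_rot: [3.141, -0.0, -1.504]
force: [-0.7, -0.5, 0.0]
width: 0.0877
```

```bash
python3 - <<'E'
from h import *
im,w=cloud('wrist'); save('w1.png',im)
print(rect(w,(.44,-.175),.09,.007,.03), rect(w,(.44,-.175),.09,.0105,.03))
for f in finder.find_in('wrist','carrier'): print(f)
for m in finder.masks_of('wrist','carrier'):
    p=w[m['mask']]; p=p[np.isfinite(p[:,0])]; print(m['score'],cv2.minAreaRect((p[:,:2]*1000).astype(np.float32)),np.median(p,0))
E
python3 go.py 440 -179 400 4.1
```

```text
{'c': (437.8, -181.9), 'size': (58.2, 100.2), 'short_deg': 5.4, 'z': [11.2, 12.4, 13.7], 'n': 7683} {'c': (437.7, -181.9), 'size': (58.2, 100.2), 'short_deg': 5.3, 'z': [11.3, 12.5, 13.7], 'n': 7376}
{'xyz': [0.6187, -0.3362, 0.0123], 'score': 0.85}
{'xyz': [0.4398, -0.1868, 0.0158], 'score': 0.68}
0.67 ((437.4382019042969, -179.2256317138672), (61.75715637207031, 105.64051818847656), 5.3170671463012695) [ 0.43798236 -0.18580338  0.0124349 ]
0.59 ((622.4240112304688, -334.00750732421875), (57.657081604003906, 4.530278205871582), 6.426907539367676) [ 0.62067606 -0.33369092  0.01178356]
t 2.15 tcp [ 0.4405 -0.1822  0.35  ] yaw -86.27 q [ 0.02  0.07 -0.49  0.   -1.    0.04] F [-1.06  0.47  0.38] w 0.0874
shift [-0.0032  0.0002 -0.05  ] turn -0.37
```

View pics/w1.png

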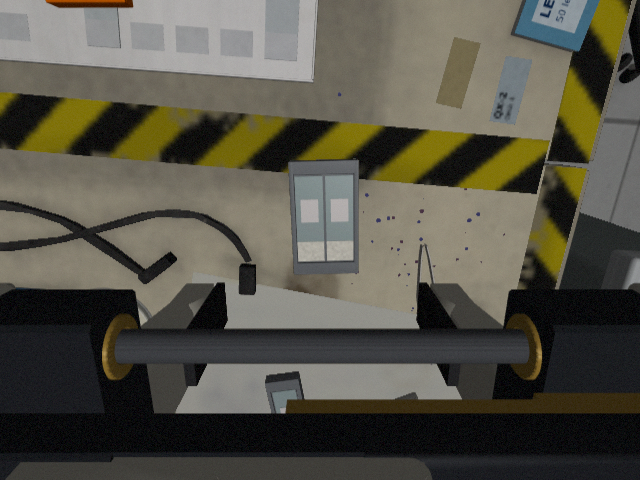

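The wrist view shows the grey two-slide carrier at (324,217); it measures 58.2×100.2 mm, which matches. The wire clip at (424,270) and the black plug at (248,280) are outside the finger paths.

```bash
python3 go.py 437.8 -181.9 182 5.35
```

```text
t 2.15 tcp [ 0.4405 -0.1822  0.35  ] yaw -86.27 q [ 0.02  0.07 -0.49  0.   -1.    0.04] F [-1.06  0.47  0.38] w 0.0874
shift [-0.0005  0.0028  0.168 ] turn -1.62
```

play_rows(targets=[[[-0.0005,0.003,0.05,-1.6],[-0.0005,0.003,0.1,-1.6],[-0.0005,0.003,0.125,-1.6],[-0.0005,0.003,0.13,-1.6],[-0.0005,0.003,0.13,-1.6]]])

```text
t: 2.78
eef_pos: [0.438, -0.1817, 0.2203]
ee_rot: [-3.141, -0.0, -1.477]
force: [0.5, 0.4, 0.4]
width: 0.0874
```

```bash
python3 - <<'E'
from h import *
im,w=cloud('wrist'); save('w2.png',im)
print(rect(w,(.44,-.18),.09,.007,.03))
E
python3 go.py 437.8 -181.9 182 5.35
```

```text
{'c': (438.8, -191.7), 'size': (58.2, 80.5), 'short_deg': 5.4, 'z': [11.3, 12.4, 13.6], 'n': 15872}
t 2.825 tcp [ 0.4383 -0.1815  0.2207] yaw -84.61 q [ 0.02  0.24 -0.65  0.   -0.67  0.07] F [ 0.41 -0.74  0.33] w 0.0875
shift [0.0003 0.0006 0.0387] turn 0.04
```

play_rows(targets=[[[0,0.0005,0.02,0],[0,0.0005,0.034,0],[0,0.0005,0.038,0],[0,0.0005,0.038,0],[0,0.0005,0.038,0]]])

```text
t: 3.45
eef_pos: [0.4376, -0.1812, 0.1821]
ee_rot: [-3.141, -0.0, -1.476]
force: [-0.4, 0.4, -0.3]
width: 0.0879
```

play_rows(targets=[[[0,0,0,0],[0,0,0,0],[0,0,0,0],[0,0,0,0],[0,0,0,0]]], grip=255, newtons=20)

```text
t: 4.08
eef_pos: [0.4374, -0.1812, 0.1817]
ee_rot: [-3.141, -0.0, -1.476]
force: [-0.7, 0.5, 1.3]
width: 0.0581
```

play_rows(targets=[[[0,0,0,0],[0,0,0,0],[0,0,0,0]]])

```text
t: 4.45
eef_pos: [0.4374, -0.1812, 0.1817]
ee_rot: [-3.141, -0.0, -1.476]
force: [-0.6, 0.7, 1.9]
width: 0.0576
```

play_rows(targets=[[[0,0,-0.01,0],[0,0,-0.04,0],[0,0,-0.09,0],[0,0,-0.14,0],[0,0,-0.18,0]]])

```text
t: 5.08
eef_pos: [0.4369, -0.1812, 0.3644]
ee_rot: [-3.14, -0.0, -1.476]
force: [1.1, 0.3, -0.9]
width: 0.0577
```

```bash
python3 go.py 535 380 400 -18.4
```

```text
t 5.075 tcp [ 0.4369 -0.1812  0.3644] yaw -84.57 q [ 0.02  0.05 -0.48  0.   -1.04  0.07] F [ 1.12  0.26 -0.94] w 0.0577
shift [-0.5494 -0.1509 -0.0354] turn 23.83
```

play_rows(targets=[[[-0.025,-0.007,-0.005,1],[-0.07,-0.019,-0.015,3],[-0.12,-0.033,-0.02,5],[-0.17,-0.047,-0.025,7.5],[-0.22,-0.06,-0.03,10]]])

```text
t: 5.7
eef_pos: [0.4758, 0.045, 0.3925]
ee_rot: [-3.141, 0.0, -1.652]
force: [1.0, -0.7, -0.6]
width: 0.0579
```

```bash
python3 go.py 535 380 400 -18.4
```

```text
t 5.7 tcp [0.4758 0.045  0.3925] yaw -94.66 q [ 0.51  0.04 -0.43 -0.   -1.11 -0.59] F [ 0.98 -0.71 -0.6 ] w 0.0579
shift [-0.3387 -0.0318 -0.0073] turn 13.74
```

play_rows(targets=[[[-0.05,-0.005,-0.002,3],[-0.1,-0.01,-0.004,5],[-0.15,-0.015,-0.006,8],[-0.2,-0.02,-0.007,10],[-0.245,-0.024,-0.007,12]]])

```text
t: 6.32
eef_pos: [0.5195, 0.2874, 0.3992]
ee_rot: [3.142, 0.0, -1.861]
force: [0.2, -1.0, -0.6]
width: 0.0576
```

play_rows(targets=[[[-0.045,-0.0,0,1],[-0.08,0.01,0,1.7],[-0.095,0.01,0,1.7],[-0.095,0.01,0,1.7],[-0.095,0.01,0,1.7]]])

```text
t: 6.95
eef_pos: [0.5371, 0.3788, 0.3989]
ee_rot: [3.141, -0.0, -1.89]
force: [-0.2, -0.4, 0.4]
width: 0.0581
```

```bash
python3 - <<'E'
from h import *
im,w=cloud('wrist'); save('w3.png',im)
for z in (.03,.034,.037): print('wrist',z,rect(w,(.497,.268),.1,z,.09))
print('caddy',rect(w,(.497,.268),.1,.02,.09))
s=arm.get_state();T=rot(s['ee_rot']); h=(w-s['eef_pos'])@T
m=(abs(h[...,0])<.07)&(abs(h[...,1])<.045)&(h[...,2]>.16)&(h[...,2]<.19)
if m.any(): print('held in tool',np.nanpercentile(h[m],[2,50,98],axis=0),m.sum())
im,w=cloud('scene'); print('scene',rect(w,(.497,.268),.1,.034,.09),rect(w,(.497,.268),.1,.02,.09))
im,w=cloud('side'); print('side',rect(w,(.497,.268),.1,.034,.09)); save('s3.png',im)
E
python3 go.py 535 380 400 -18.4
```

```text
wrist 0.03 {'c': (495.6, 264.7), 'size': (58.1, 99.2), 'short_deg': -18.2, 'z': [42.0, 43.3, 44.6], 'n': 9446}
wrist 0.034 {'c': (495.6, 264.7), 'size': (58.1, 99.2), 'short_deg': -18.2, 'z': [42.0, 43.3, 44.6], 'n': 9446}
wrist 0.037 {'c': (495.6, 264.7), 'size': (58.1, 99.2), 'short_deg': -18.2, 'z': [42.0, 43.3, 44.6], 'n': 9446}
caddy {'c': (495.0, 261.3), 'size': (59.3, 105.9), 'short_deg': -18.2, 'z': [41.9, 43.3, 44.6], 'n': 9517}
held in tool [[-0.04145152 -0.03166901  0.16418808]
 [ 0.01581736  0.00044967  0.16952166]
 [ 0.05086016  0.03201755  0.17407152]] 24366
scene {'c': (497.0, 267.8), 'size': (62.5, 99.7), 'short_deg': -18.8, 'z': [40.6, 43.8, 46.3], 'n': 1132} {'c': (496.3, 268.1), 'size': (81.3, 121.0), 'short_deg': -18.5, 'z': [25.5, 42.6, 45.9], 'n': 1619}
side {'c': (497.4, 268.2), 'size': (58.4, 105.3), 'short_deg': -18.4, 'z': [39.4, 43.3, 45.6], 'n': 848}
t 7.1 tcp [0.5372 0.3788 0.3992] yaw -108.32 q [ 0.91  0.33 -0.04 -0.   -1.2  -1.23] F [-0.13  0.54 -0.6 ] w 0.0575
shift [-0.0005  0.0025 -0.0008] turn 0.08
```

View pics/w3.png

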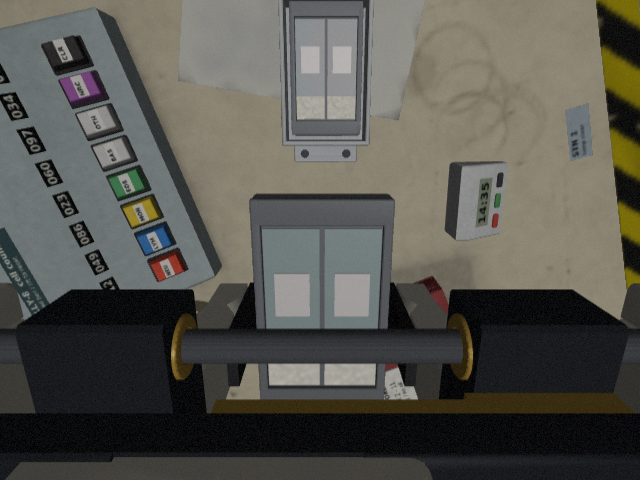

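The wrist view shows the pile at (325,68) in the caddy, with its far edge close to the frame top, and the held carrier square in the jaws, front edge at row 195. I'll move 25 mm back so that the whole pile shows, then measure once more.

play_rows(targets=[[[0.012,0.003,0,0],[0.025,0.003,0,0],[0.025,0.003,0,0],[0.025,0.003,0,0]]])

```text
t: 7.6
eef_pos: [0.5265, 0.3568, 0.399]
ee_rot: [-3.141, 0.001, -1.89]
force: [-1.0, -0.4, -1.2]
width: 0.0579
```

```bash
python3 - <<'E'
from h import *
im,w=cloud('wrist'); save('w4.png',im)
r=rect(w,(.497,.268),.1,.034,.09); print('wrist',r)
s=arm.get_state();T=rot(s['ee_rot']); h=(w-s['eef_pos'])@T
# held carrier's top face, ahead of the fingers
m=(h[...,0]>.012)&(h[...,0]<.07)&(abs(h[...,1])<.045)&(h[...,2]>.155)&(h[...,2]<.185)
p=h[m]*1000; print(np.percentile(p,[1,50,99],axis=0))
q=p[(p[:,0]>20)&(p[:,0]<45)]
print('side edges y',[ (lo,np.round(np.percentile(q[(q[:,0]>lo)&(q[:,0]<lo+5),1],[.5,99.5]),2)) for lo in (20,25,30,35,40)])
print('front edge x',[ (lo,round(np.percentile(p[(p[:,1]>lo)&(p[:,1]<lo+8),0],99.5),2)) for lo in (-24,-12,4,16)])
pl=np.linalg.lstsq(np.c_[p[:,:2],np.ones(len(p))],p[:,2],rcond=None)[0]; print('plane',pl)
a=np.radians(-18.2); print('pile in tool', (np.array([*r['c'],0])/1000-s['eef_pos'])@T)
E
python3 go.py 495.6 264.7 250 -18.2
```

```text
wrist {'c': (495.7, 265.0), 'size': (58.0, 99.7), 'short_deg': -18.3, 'z': [42.0, 43.3, 44.5], 'n': 8890}
[[ 12.27152795 -41.37794495 157.35918942]
 [ 31.91409447   0.31653451 169.10564268]
 [ 51.23932318  41.72021574 177.74767171]]
side edges y [(20, array([-28.47,  28.71])), (25, array([-28.61,  28.79])), (30, array([-28.36,  28.67])), (35, array([-28.45,  28.68])), (40, array([-28.57,  28.77]))]
front edge x [(-24, np.float64(51.28)), (-12, np.float64(51.26)), (4, np.float64(51.3)), (16, np.float64(51.31))]
plane [ 5.37238942e-02 -9.39127509e-04  1.67286431e+02]
pile in tool [0.09718169 0.00054023 0.39882845]
t 7.65 tcp [0.5266 0.357  0.3989] yaw -108.27 q [ 0.9   0.3  -0.09  0.   -1.18 -1.22] F [ 0.44 -0.41  0.11] w 0.0575
shift [0.0974 0.0005 0.1488] turn -0.07
```

play_rows(targets=[[[0.03,0.0005,0.01,0],[0.07,0.0005,0.05,0],[0.09,0.0005,0.09,0],[0.0964,0.0005,0.12,0],[0.0964,0.0005,0.14,0]]])

```text
t: 8.28
eef_pos: [0.4955, 0.265, 0.2573]
ee_rot: [3.141, -0.001, -1.89]
force: [0.5, 0.7, -0.5]
width: 0.0582
```

play_rows(targets=[[[0,0,0,0],[0,0,0,0]]])

```text
t: 8.52
eef_pos: [0.4962, 0.2661, 0.2594]
ee_rot: [-3.141, 0.001, -1.889]
force: [0.1, -0.1, -0.1]
width: 0.0578
```

```bash
python3 - <<'E'
from h import *
im,w=cloud('wrist'); save('w5.png',im)
s=arm.get_state();T=rot(s['ee_rot']); h=(w-s['eef_pos'])@T*1000
m=(h[...,0]>16)&(h[...,0]<46)&(abs(h[...,1])<24)&(h[...,2]>155)&(h[...,2]<185)
p=h[m]; print('plane',np.linalg.lstsq(np.c_[p[:,:2],np.ones(len(p))],p[:,2],rcond=None)[0])
im2,w2=cloud('side'); save('s5.png',cv2.resize(im2[290:410,270:400],None,fx=4,fy=4,interpolation=cv2.INTER_CUBIC))
for c,ww in (('side',w2),('scene',cloud('scene')[1])):
    print(c,rect(ww,(.496,.265),.1,.056,.085))
E
python3 go.py 495.7 265.6 240 -18.3
```

```text
plane [-3.63553752e-02  4.35518071e-04  1.70796049e+02]
side {'c': (537.7, 306.8), 'size': (3.9, 4.0), 'short_deg': -3.2, 'z': [79.3, 82.5, 83.9], 'n': 9}
scene {'c': (456.2, 231.6), 'size': (4.0, 4.6), 'short_deg': -16.4, 'z': [78.7, 83.2, 84.2], 'n': 9}
t 8.675 tcp [0.4961 0.266  0.2597] yaw -108.25 q [ 0.84  0.31 -0.42  0.   -0.83 -1.16] F [ 0.71  0.62 -1.19] w 0.0575
shift [0.0005 0.0003 0.0197] turn 0.05
```

View pics/s5.png

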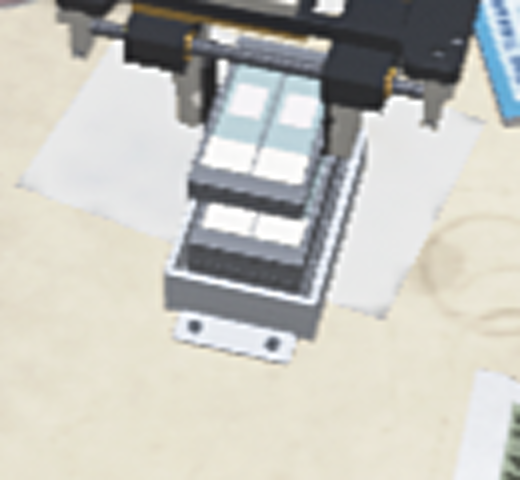

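View pics/w5.png

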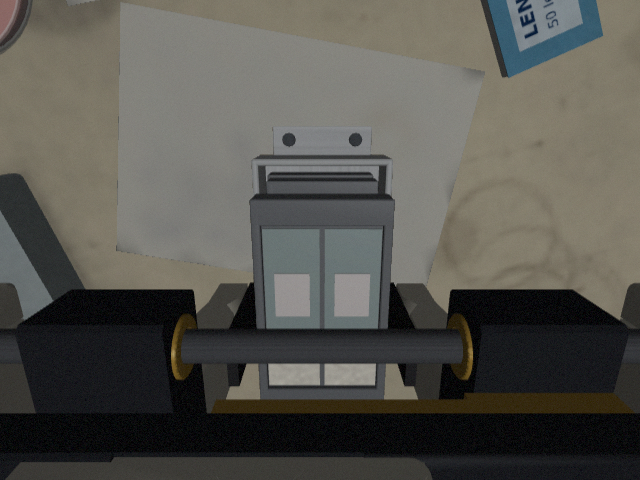

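The side crop shows the carrier above the pile, with the same orientation. In the wrist view carrier (251–394), pile (267–378) and caddy (252–391) share the centre column near 322. I'll lower gently now.

play_rows(targets=[[[0.0005,0.0,0.008,0],[0.0005,0.0,0.016,0],[0.0005,0.0,0.022,0],[0.0005,0.0,0.025,0],[0.0005,0.0,0.026,0]]])

```text
t: 9.3
eef_pos: [0.4956, 0.2651, 0.2323]
ee_rot: [3.141, -0.0, -1.89]
force: [-0.1, -0.9, -0.8]
width: 0.0579
```

play_rows(targets=[[[0,0,0,0],[0,0,0.0005,0],[0,0,0.001,0],[0,0,0.0015,0],[0,0,0.002,0]]])

```text
t: 9.93
eef_pos: [0.4956, 0.2651, 0.2307]
ee_rot: [-3.142, 0.0, -1.89]
force: [-0.0, 0.3, -0.3]
width: 0.0578
```

play_rows(targets=[[[0,0,0.0005,0],[0,0,0.001,0],[0,0,0.0015,0],[0,0,0.002,0],[0,0,0.002,0]]])

```text
t: 10.55
eef_pos: [0.4956, 0.2651, 0.2286]
ee_rot: [3.142, -0.0, -1.89]
force: [0.1, -0.4, -0.2]
width: 0.0578
```

play_rows(targets=[[[0,0,0.0005,0],[0,0,0.001,0],[0,0,0.001,0]]])

```text
t: 10.92
eef_pos: [0.4956, 0.2651, 0.2276]
ee_rot: [3.142, 0.0, -1.89]
force: [-0.5, 0.4, -0.6]
width: 0.0575
```

```bash
python3 go.py 495.7 265.6 226 -18.3
```

```text
t 10.925 tcp [0.4956 0.2651 0.2276] yaw -108.27 q [ 0.84  0.35 -0.46 -0.   -0.76 -1.16] F [-0.55  0.43 -0.59] w 0.0575
shift [-0.0005  0.0001  0.0016] turn 0.03
```

play_rows(targets=[[[0,0,0.0005,0],[0,0,0.0005,0]]])

```text
t: 11.18
eef_pos: [0.4956, 0.265, 0.2271]
ee_rot: [3.142, -0.0, -1.89]
force: [-0.4, 1.4, -0.9]
width: 0.0577
```

play_rows(targets=[[[0,0,0.0005,0],[0,0,0.0005,0]]])

```text
t: 11.42
eef_pos: [0.4956, 0.2651, 0.2266]
ee_rot: [3.142, -0.0, -1.89]
force: [-0.2, -0.7, -1.1]
width: 0.0576
```

play_rows(targets=[[[0,0,0.0003,0],[0,0,0.0003,0]]])

```text
t: 11.68
eef_pos: [0.4956, 0.2651, 0.2266]
ee_rot: [-3.141, 0.0, -1.89]
force: [-1.6, 0.4, 3.0]
width: 0.058
```

play_rows(targets=[[[0,0,0.0002,0],[0,0,0.0002,0]]])

```text
t: 11.92
eef_pos: [0.4956, 0.265, 0.2266]
ee_rot: [-3.141, 0.0, -1.89]
force: [-2.0, -0.7, 6.0]
width: 0.0574
```

Run:
```python
from h import *
im,w=cloud('wrist'); save('w6.png',im)
s=arm.get_state();T=rot(s['ee_rot']); h=(w-s['eef_pos'])@T*1000; print(s['force'],s['moment'])
for a,b in((16,28),(28,40),(43,49)):
    m=(h[...,0]>a)&(h[...,0]<b)&(abs(h[...,1])<24)&(h[...,2]>155)&(h[...,2]<185); print(a,np.median(h[m],0))
```

```text
[-2.44069109 -0.24517287  4.40422384] [-0.2227309   0.90235796 -0.06956847]
16 [ 2.20628862e+01 -3.17175236e-02  1.69625202e+02]
28 [ 3.39532922e+01 -3.26806021e-02  1.69716636e+02]
43 [ 4.60734914e+01 -3.04306342e-02  1.68366784e+02]
```

Contact is confirmed: about 5 N upward, TCP stopped at 226.6 mm (pile top about 45 mm), glass level. Releasing.

play_rows(targets=[[[0,0,0,0],[0,0,0,0],[0,0,0,0],[0,0,0,0],[0,0,0,0]]], grip=0)

```text
t: 12.6
eef_pos: [0.4956, 0.2651, 0.2261]
ee_rot: [3.142, -0.0, -1.89]
force: [-0.3, 0.3, -0.0]
width: 0.0874
```

play_rows(targets=[[[0,0,0,0],[0,0,-0.005,0],[0,0,-0.02,0],[0,0,-0.06,0],[0,0,-0.11,0]]])

```text
t: 13.22
eef_pos: [0.4954, 0.2648, 0.3377]
ee_rot: [3.141, -0.001, -1.89]
force: [1.8, 1.0, -0.6]
width: 0.0874
```

play_rows(targets=[[[-0.02,0,-0.04,0],[-0.03,0,-0.06,0],[-0.03,0,-0.06,0],[-0.03,0,-0.06,0]]])

```text
t: 13.72
eef_pos: [0.5046, 0.2931, 0.3959]
ee_rot: [3.141, -0.0, -1.89]
force: [-0.2, -0.5, -0.8]
width: 0.0875
```

Run:
```python
from h import *
im,w=cloud('wrist'); save('w7.png',im)
print('top',rect(w,(.496,.265),.1,.05,.09)); print('all',rect(w,(.496,.265),.1,.02,.09))
im,w=cloud('side'); print('side',rect(w,(.496,.265),.1,.05,.09),'narrow',rect(w,(.458,.044),.08,.007,.03))
print(arm.get_state()['width'],arm.get_state()['t'])
```

```text
top {'c': (495.1, 264.4), 'size': (58.1, 99.4), 'short_deg': -18.3, 'z': [56.0, 57.3, 58.5], 'n': 8181}
all {'c': (497.1, 268.7), 'size': (77.6, 110.6), 'short_deg': -18.3, 'z': [55.7, 57.2, 58.5], 'n': 8576}
side {'c': (497.3, 267.3), 'size': (58.9, 104.9), 'short_deg': -18.0, 'z': [54.7, 57.3, 59.7], 'n': 1174} narrow {'c': (456.6, 55.8), 'size': (33.8, 65.5), 'short_deg': 12.9, 'z': [8.8, 11.9, 15.0], 'n': 250}
0.08752878736301896 13.825
```

View pics/w7.png

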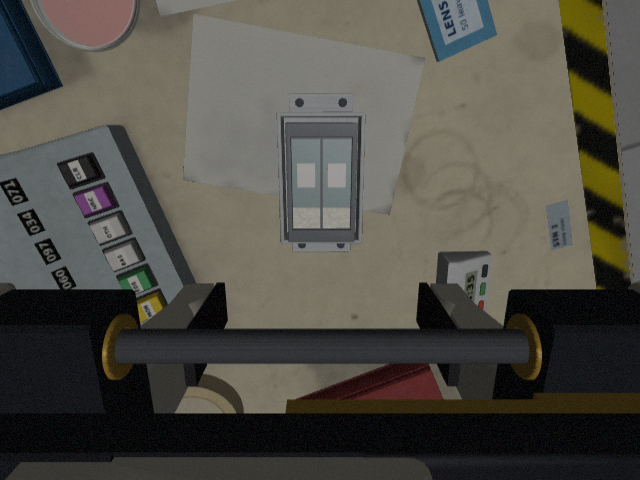

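```bash
python3 -c "
from h import *
im,w=cloud('scene'); print('narrow',rect(w,(.458,.044),.08,.007,.03),'placed',rect(w,(.496,.265),.1,.05,.09))
print(job_done())"
```

```text
narrow {'c': (459.6, 38.2), 'size': (39.1, 97.8), 'short_deg': 13.2, 'z': [10.1, 12.8, 15.6], 'n': 520} placed {'c': (495.9, 267.1), 'size': (63.1, 99.7), 'short_deg': -17.5, 'z': [54.6, 57.6, 60.3], 'n': 1131}
the job is handed in; nothing more can be done
None
```

The loose two-slide carrier is now on top of the pile in the caddy, flat and lined up, and I handed the job in at about 14 s of the 40 s. I gripped it across its 58 mm width and lowered it in steps of 0.2–0.5 mm. I let go only once the upward force reached about 4–6 N, with the pile top at about 45 mm.

**Alignment:** the wrist camera puts the carrier within 1 mm of where it measured the pile, at the same angle (−18.3°). Its top is 14 mm above the old pile top, so it lies fully down.

**Disagreements between cameras:** the scene and side cameras read the placed carrier about 2.5–4 mm away from the wrist camera. The side camera differed by a similar amount for the carrier at the start, and both fixed cameras did for the pile, so I took it as a calibration offset and used the wrist camera throughout.

**Narrow carrier:** the last scene view shows it within about 2.5 mm of its first reading, at the same angle. The last side view of it was partly blocked. The gripper passed well above it and never touched it.

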